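# Back off the block press with its ratchet handle

## Robot

A 6-joint arm with a two-finger parallel gripper is mounted at the origin on the work surface. World frame = base frame: x ahead of the robot, y to its left, z up, the work surface at z = 0. Lengths are in m, angles in rad, forces in N, time in s.
With the tool pointing down it reaches from about 0.35 to 0.975 m from the base axis. Payload 7.1 kg.
Tool frame: the origin (TCP) lies midway between the tips of the shut fingers; the grasp point (between the pads) lies 19 mm behind it (robot.grip_point_offset is the distance from the TCP to the grasp point, in m); x points along the fingers, y is the direction in which the jaws open and shut, and the axes are right-handed (so a half turn about x gives the same grasp; the last joint's range is limited). The gripper opens to 88 mm and grips with 3 to 60 N. Pads are 20 mm wide; open, the fingers measure 115 mm over their backs; the gripper's body (75 mm by 178 mm) begins 61 mm behind the grasp point.
Start: joints at [-1.348, 0.423, 1.63, -0, 1.089, -0.019], TCP at [0.15, -0.607, 0.223] pointing down, gripper open.
Joint ranges: [-3, 3], [-0.9, 2.11], [0.09, 2.58], [-1.31, 4.45], [0.11, 2.69], [-2.54, 2.54]. Speed limits (rad/s): [2.39, 2.39, 3.01, 3.14, 3.14, 3.14].

## Interface

Orientations are given as a unit quaternion [w, x, y, z].
In Python, from rig import robot gives the robot as it stands.
- The arm moves only by the tool send_rows, never from a script. Its argument "targets" is a list of rows, each a list of 7 numbers: the finger opening in m, from 0 to 0.0878, then the shift along the tool's x, y, z in m, then the turn, a rotation vector about the tool's x, y, z in degrees. A call has 1 to 12 rows; each row shifts and turns the pose as measured when the row begins, along the tool's axes as they then stand; what a row does not reach is not made up. A row lasts 1/12 s, in which the tool goes at most 41.7 mm and 7.16 degrees, less where a joint would pass 70% of its speed; a pose out of reach is approached as far as the arm can. A call is refused whole if a number of a shift passes 0.0417 or a number of a turn 7.16, either way. A call with a gripper value outside its range is refused whole. The fingers move at their own pace and stop on an object; "squeeze" is the grip in N (left out, the last holds). Time passes only in rows, so rows that do not move let the fingers close. It gives the time, the measured TCP pose, the force and the opening at its end, in the units of the state.
- robot.get_obs(): the state, without advancing time (a new reading comes with each control period).
- robot.snapshot(name): name is "side" or "top" or "wrist"; returns the picture (420x560x3 uint8, red, green, blue); there is no depth.
- robot.get_calibration(name): a dict with "K" (3x3 intrinsics, pixels), "R" (3x3) and "t" (3): a world point X has camera coordinates R X + t. Camera axes: x right, y down, z forward; pixel columns grow to the right and rows downward; lengths in m; the calibration is good to about 2 mm. A picture is of the moment at which its call begins: read the wrist's pose just before it. get_calibration takes no time and is no camera call; for the wrist camera it gives the pose at the moment of the call.
- robot.sign_off(): hands the job in, once; it reports no verdict.
Trained networks look in the newest picture that a camera, given by its name, has taken for a name from the list of things; names that differ only in an ending like _2 or _b are one class to them, and where a whole thing is asked for, a point or a joint stands for the part that bears it (a point fixed in the world has none). Each returns a list of dicts, best first, with "p" (0 to 1); they miss things now and then, are a little off and sometimes report something else, mostly with a low value. They report only what shows in the picture. A call takes as long as a camera call.
- robot.boxes_of(thing, camera): "xy" ([column, row] in pixels, amid what is visible of it).
- robot.trace(thing, camera): "region" (420x560 bool, what is visible of it) and "xy" ([column, row] in pixels, amid what is visible of it).
The state is a dict: "t": time; "joint_pos": joint angles; "qvel": joint speeds; "joint_efforts": joint torques, N m; "tool_pos": TCP position; "tcp_rot": TCP orientation; "wrist_force": force on the tool from outside, world axes, zero at the start; "wrist_torque": the same for the moment, N m; "grip_width": finger opening in m.
Only numpy, scipy, OpenCV 4.12 (cv2) and the standard library are available. Lean on these libraries where they do the work, as an engineer would, in place of code of your own. Each camera call takes 0.05 s, during which the arm holds its last target.

## Task

Release the small block press on the bench: flip the little direction lever on its ratchet handle over to the loosening side, then swing the handle back and forth, as often as it takes, until the pressure screw is backed off all the way to its end stop. Treat it gently: move the lever with a light finger, never lean hard on the handle when it meets a stop, and do not tighten the screw. Leave the lever on the loosening side, let go, and do not disturb the things lying around.

Things in the scene. Friction and masses are not known exactly. Their poses are not given: they have to be found in the camera images.
- press: Green block press, fixed on the bench. Origin on its screw axis, under the base plate (26 mm high; from x -155 to 115 mm, y +-145 mm). z up. A crossbeam over it (90 mm in x, 280 mm in y, top at z 131 mm; column nuts to z 139 mm) carries the upright screw and, on the screw axis, a round ratchet head 88 mm across, z 135 to 165 mm. The handle points to the press's -x side.
- handle (a joint): Swing of the ratchet handle about the upright screw axis, rad, hard stops at -0.5 and 0.5. 0: along the press's -x; positive: counter-clockwise from above (grip moves to the press's -y side), the loosening way. At the grip, clicking freely takes about 3.5 N, turning the screw about 13 N. Up to 0.32 rad of idle travel before the ratchet bites.
- handle_grip (a point): On the centre line of the handle's black grip, 150 mm from the screw axis, z 150 mm. The grip is a level cylinder of 26 mm diameter, pointing away from the screw axis, from 105 to 200 mm from it. The steel neck between head and grip is 26 mm wide, z 139 to 161 mm. Below the grip lie only the base plate and a spanner on it.
- lever (a joint): Direction lever, rad, hard stops at -0.6 and 0.6, on an upright pivot on the handle's neck. 0: points along the handle to the grip; positive: counter-clockwise from above. Near 0.6 the handle loosens when swung counter-clockwise and clicks freely back; near -0.6 (as found) it tightens clockwise. About 2 N at its end moves it and it stays; over 5 N at its stop begins to carry the handle along.
- lever_tip (a point): Middle of the free end of the direction lever, at z = 174 mm. The lever is a dark steel upright blade, 36 mm long from its pivot, 8 mm thick, 22 mm tall (z = 163 to 185 mm), above the neck.
- lever_pivot (a point): Point on the lever's vertical pivot axis, on the handle's centre line, 62 mm from the screw axis, z = 174 mm. The neck's top below is at z = 161 mm.
- platen (a point): Middle of the platen's underside, below the crossbeam on the screw axis. The platen (green plate, 140 x 150 x 14 mm) rises 5 mm per rad as the screw turns counter-clockwise from above (loosening). Found pressed down, z 52 to 53.3 mm; the screw meets its hard end stop at 1.0 rad, z 57 mm, fully backed off. The screw is stiff (1.4 N m) both ways and stays where it is left.
- hex_end (a point): Middle of the top of the screw's hexagonal end (26 mm wide), which stands out of the centre of the ratchet head, z 181 mm. Two stop pins for the handle (10 mm thick, top z 158 mm) stand on the beam 52 mm from this axis, to either side of the neck.
- tape: Bystander: roll of masking tape, lying flat, 88 mm diameter, 22 mm high; origin under its centre.
- glue: Bystander: yellow glue bottle, 56 mm diameter, 150 mm tall; origin under its centre.
- ink_jar: Bystander: ink jar, 68 mm diameter, 65 mm tall; origin under its centre.
- spanner: Bystander: flat steel open-ended spanner lying on the press's base plate under the handle's reach; origin under its middle.
- brayer: Bystander: ink roller with wooden handle, about 160 x 105 mm, 32 mm high; origin under the roller.
- offcut: Bystander: plywood offcut 90 x 60 x 16 mm; origin under its centre.
- gouge: Bystander: carving gouge with wooden handle, 125 mm long, 22 mm thick, lying; origin below where the blade enters the handle.

How it is judged:
By the outcome, as a careful person would: the job done as asked, in the order asked, and still so for the second after the job is handed in, with the robot touching nothing.
It also fails if it takes over 72 s, if anything falls off the work surface, if the arm or the gripper's body presses on something with over 40 N, if the wrist force passes 120 N, or if a joint passes its speed limit or range.

## Working session

There is one attempt and no reset: what is moved stays moved. The work goes in short steps, Python scripts to look and compute and a tool call to move; the robot and the scene stay as the last step left them, time stands still between calls to the robot, and variables do not carry over. Pictures are saved under pics/ and viewed, and the job is handed in when it is done.

Besides the shell and the picture viewer there is one more tool, called after "Request:" as a command line: name --pt "numbers of a row" for each row, then --argument value for the rest. send_rows: Moves the arm, as the interface text tells. Its arguments: {"type":"object","properties":{"targets":{"type":"array","items":{"type":"array","items":{"type":"number"}}},"squeeze":{"type":"number"}},"required":["targets"]}

```bash
mkdir -p pics; ls; python3 - <<'E'
from rig import robot
import cv2
o=robot.get_obs(); print(o)
for n in ["side","top","wrist"]:
    im=robot.snapshot(n); cv2.imwrite(f"pics/{n}0.png",im[:,:,::-1])
    c=robot.get_calibration(n); print(n,c)
    for th in ["press","handle_grip","lever_tip","lever_pivot","hex_end","lever","handle","glue"]:
        b=robot.boxes_of(th,n); print(th,[(x['p'],x['xy']) for x in b[:2]])
E
```

```text
pics
{'t': 0.0, 'joint_pos': array([-1.34799013e+00,  4.23830817e-01,  1.63068190e+00,  2.48649349e-06,
        1.08860695e+00, -1.90009838e-02]), 'qvel': array([ 0.00108888, -0.00088055, -0.00049018, -0.00275533, -0.00222442,
       -0.0010675 ]), 'joint_efforts': array([-2.65466202e-03, -5.44630086e+01, -2.73673278e+01,  6.42754231e-02,
        2.25981785e-02, -1.37319230e-04]), 'tool_pos': array([ 0.14956318, -0.60626829,  0.22191114]), 'tcp_rot': array([-0.08474603, -0.70189064, -0.08582035,  0.70199893]), 'wrist_force': array([-0.99180443, -0.35332129, -0.29011527]), 'wrist_torque': array([ 0.02581368,  0.0007145 , -0.01517016]), 'grip_width': 0.08773902704146534}
side {'K': array([[451.53771203,   0.        , 273.28353508],
       [  0.        , 451.53771203, 203.12009076],
       [  0.        ,   0.        ,   1.        ]]), 'R': array([[-0.99385881, -0.10957827,  0.01540343],
       [-0.0895015 ,  0.71417924, -0.69421718],
       [ 0.06507031, -0.69133249, -0.71960075]]), 't': array([0.54736486, 0.11473394, 1.47325854])}
press [(0.56, [263.5, 191.9])]
handle_grip [(0.81, [270
[... 622 characters left out ...]
)}
press [(0.93, [318.0, 193.2])]
handle_grip [(0.95, [320.3, 192.9]), (0.35, [319.5, 203.2])]
lever_tip []
lever_pivot []
hex_end []
lever []
handle [(0.69, [320.0, 192.3])]
glue [(0.59, [96.2, 257.5])]
wrist {'K': array([[300.52157657,   0.        , 282.16635902],
       [  0.        , 300.52157657, 214.01727935],
       [  0.        ,   0.        ,   1.        ]]), 'R': array([[ 2.38114946e-01, -9.71236810e-01, -5.75422840e-04],
       [-9.30009089e-01, -2.28177987e-01,  2.88128270e-01],
       [-2.79972080e-01, -6.80724991e-02, -9.57591650e-01]]), 't': array([-0.6241601 , -0.03559571,  0.39156   ])}
press []
handle_grip []
lever_tip []
lever_pivot []
hex_end []
lever []
handle []
glue []
```

View pics/side0.png

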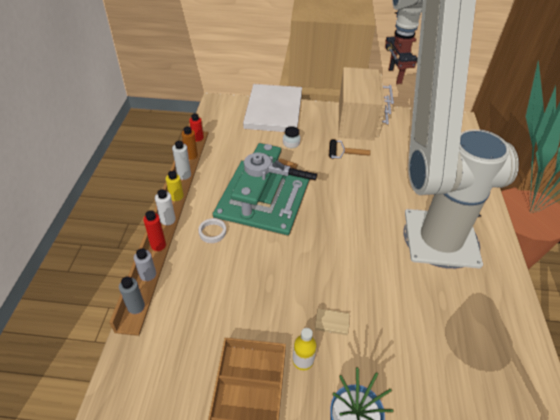

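View pics/top0.png

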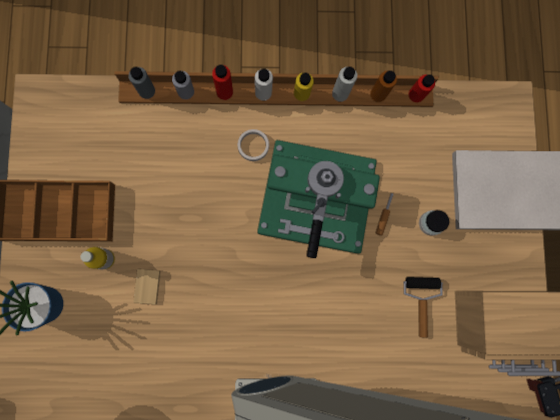

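View pics/wrist0.png

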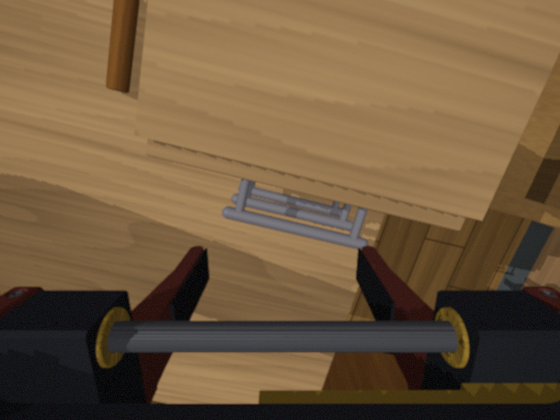

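```bash
cat > h.py <<'E'
import numpy as np, cv2
from scipy.spatial.transform import Rotation as Rn
def ray(c,px):
    d=np.linalg.inv(c['K'])@np.array([px[0],px[1],1.]); return -c['R'].T@c['t'], c['R'].T@d
def atz(c,px,z):
    o,d=ray(c,px); return o+d*(z-o[2])/d[2]
def tri(l):
    A=np.zeros((3,3));b=np.zeros(3);R=[]
    for c,px in l:
        o,d=ray(c,px);d=d/np.linalg.norm(d);P=np.eye(3)-np.outer(d,d);A+=P;b+=P@o;R.append((P,o))
    X=np.linalg.solve(A,b); return X,[np.linalg.norm(P@(X-o)) for P,o in R]
def proj(c,X):
    q=c['K']@(c['R']@np.asarray(X,float)+c['t']); return q[:2]/q[2]
def R_of(q): return Rn.from_quat([q[1],q[2],q[3],q[0]])
E
python3 - <<'E'
import cv2
a=cv2.imread("pics/top0.png")[120:270,240:460];cv2.imwrite("pics/topc.png",cv2.resize(a,None,fx=3.6,fy=3.6,interpolation=2))
a=cv2.imread("pics/side0.png")[110:240,190:350];cv2.imwrite("pics/sidec.png",cv2.resize(a,None,fx=4.5,fy=4.5,interpolation=2))
E
```

```text
(no output)
```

View pics/topc.png

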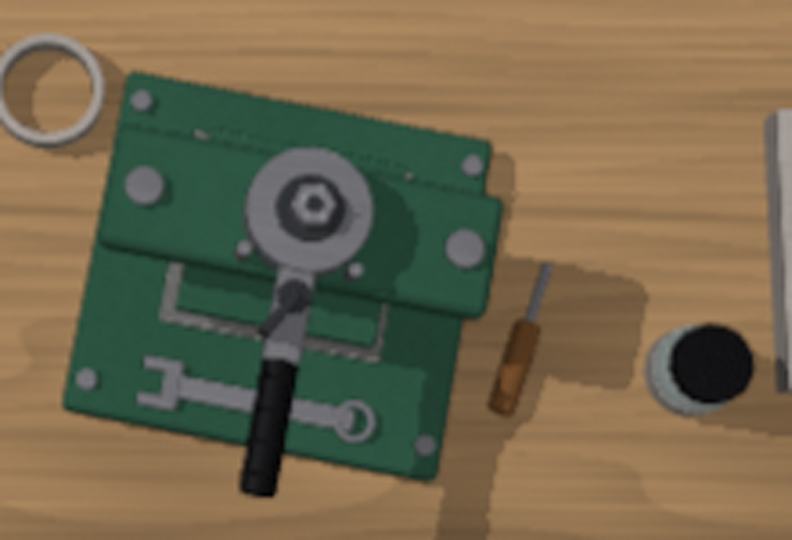

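View pics/sidec.png

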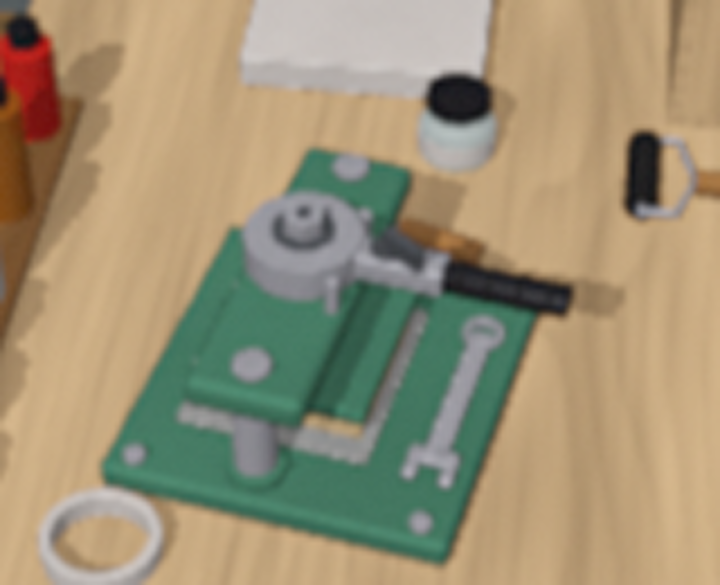

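```bash
python3 - <<'E'
from h import *
from rig import robot
T=robot.get_calibration("top");S=robot.get_calibration("side")
t=lambda u,v:(240+u/3.6,120+v/3.6); s=lambda u,v:(190+u/4.5,110+v/4.5)
for n,a,b,z in [("hex",(315,204),(303,214),.181),("gripend",(257,488),(568,298),.15),("levertiptop",(268,331),None,.185),("pivot",(293,293),None,.185),("nut+y",(144,185),(252,363),.139),("nut-y",(465,248),(350,167),.139),("base +x+y",(130,75),(105,475),.026),("base+x-y",(491,143),None,.026),("b-x+y",(66,407),(443,560),.026),("b-x-y",(435,478),None,.026),("gripstart",(280,360),(445,275),.15)]:
    print(n,atz(T,t(*a),z).round(4), *( [x if isinstance(x,list) else x.round(4) for x in tri([(T,t(*a)),(S,s(*b))])]+[atz(S,s(*b),z).round(4)] if b else []))
print(robot.get_obs()['t'])
E
```

```text
hex [ 0.6167 -0.1159  0.181 ] [ 0.6178 -0.1163  0.1787] [np.float64(0.0006318853518156753), np.float64(0.0006318853518156718)] [ 0.6181 -0.1138  0.181 ]
gripend [ 0.4259 -0.0784  0.15  ] [ 0.4246 -0.0778  0.1547] [np.float64(0.001015756423563595), np.float64(0.0010157564235634832)] [ 0.4234 -0.0827  0.15  ]
levertiptop [ 0.5289 -0.0828  0.185 ]
pivot [ 0.5547 -0.0998  0.185 ]
nut+y [ 0.6383 -0.0016  0.139 ] [ 0.639  -0.0017  0.1373] [np.float64(0.0002769380865517221), np.float64(0.00027693808655176745)] [ 6.389e-01 -1.000e-04  1.390e-01]
nut-y [ 0.5952 -0.2272  0.139 ] [ 0.5967 -0.2284  0.1343] [np.float64(0.00059798089335742), np.float64(0.0005979808933574116)] [ 0.5967 -0.2228  0.139 ]
base +x+y [0.7509 0.0044 0.026 ] [0.7534 0.0041 0.0129] [np.float64(0.0012419721825148713), np.float64(0.0012419721825147091)] [0.7487 0.016  0.026 ]
base+x-y [ 0.6997 -0.2755  0.026 ]
b-x+y [0.4925 0.0522 0.026 ] [0.4949 0.0521 0.0086] [np.float64(0.0007663845638411676), np.float64(0.0007663845638410838)] [0.4951 0.0666 0.026 ]
b-x-y [ 0.4404 -0.2263  0.026 ]
gripstart [ 0.5138 -0.0949  0.15  ] [ 0.5131 -0.0947  0.1513] [np.float64(0.0004749553126836928), np.float64(0.00047495531268386057)] [ 0.5127 -0.096   0.15  ]
1.35
```

```bash
cat >> h.py <<'E'
AX=np.array([.6172,-.1155]); YAW=-0.189
ex=np.array([np.cos(YAW),np.sin(YAW)]); ey=np.array([-ex[1],ex[0]])
def press(x,y,z): return np.r_[AX+x*ex+y*ey,z]
def goal(o,P,yd):
    # P position, yd world direction (2d) wanted for tool y; prints delta
    R=R_of(o['tcp_rot']); M=R.as_matrix()
    yd=np.r_[yd,0]/np.linalg.norm(yd)
    if yd@M[:,1]<0: yd=-yd
    x=np.array([0,0,-1.]); D=np.c_[x,yd,np.cross(x,yd)]
    rv=np.degrees(Rn.from_matrix(M.T@D).as_rotvec())
    d=np.asarray(P)-o['tool_pos']
    print("t",round(o['t'],2),"pos",o['tool_pos'].round(4),"F",o['wrist_force'].round(1),"w",round(o['grip_width'],4))
    print("turn deg(tool)",rv.round(2),"| shift before turn",(M.T@d).round(4),"| after turn",(D.T@d).round(4))
E
python3 - <<'E'
from h import *
from rig import robot
o=robot.get_obs(); print(R_of(o['tcp_rot']).as_matrix().round(3))
goal(o,press(-.094,.048,.172),ey)
goal(o,press(-.094,.048,.30),ey)
print(press(-.094,.048,.172),o['joint_pos'])
E
```

```text
[[ 0.     0.239 -0.971]
 [ 0.    -0.971 -0.239]
 [-1.    -0.    -0.   ]]
t 1.35 pos [ 0.1497 -0.6068  0.2227] F [-0.8  0.3  0.9] w 0.0878
turn deg(tool) [24.68 -0.    0.  ] | shift before turn [ 0.0507 -0.4479 -0.5062] | after turn [ 0.0507 -0.6184 -0.2729]
t 1.35 pos [ 0.1497 -0.6068  0.2227] F [-0.8  0.3  0.9] w 0.0878
turn deg(tool) [24.68 -0.    0.  ] | shift before turn [-0.0773 -0.4479 -0.5062] | after turn [-0.0773 -0.6184 -0.2729]
[ 0.53389198 -0.05069434  0.172     ] [-1.34800306e+00  4.23112306e-01  1.62988143e+00  1.29516556e-05
  1.08861513e+00 -1.89750236e-02]
```

Request:
send_rows --pt "0.0 -0.03 0 0 6.17 0 0" --pt "0.0 -0.03 0 0 6.17 0 0" --pt "0.0 -0.02 0 0 6.17 0 0" --pt "0.0 0 0 0 6.17 0 0" --pt "0.0 0 -0.034 -0.015 0 0 0" --pt "0.0 0 -0.034 -0.015 0 0 0" --pt "0.0 0 -0.034 -0.015 0 0 0" --pt "0.0 0 -0.034 -0.015 0 0 0" --pt "0.0 0 -0.034 -0.015 0 0 0" --pt "0.0 0 -0.034 -0.015 0 0 0" --pt "0.0 0 -0.034 -0.015 0 0 0" --pt "0.0 0 -0.034 -0.015 0 0 0" --squeeze 10

```text
t: 2.35
tool_pos: [0.3263, -0.3622, 0.3062]
tcp_rot: [-0.077, 0.703, -0.08, -0.702]
wrist_force: [0.3, -0.7, -0.8]
grip_width: 0.0112
```

```bash
python3 - <<'E'
from h import *
from rig import robot
o=robot.get_obs()
goal(o,press(-.094,.048,.30),ey);print(o['joint_pos'])
E
```

```text
t 2.35 pos [ 0.3263 -0.3622  0.3062] F [ 0.3 -0.7 -0.8] w 0.0112
turn deg(tool) [-1.92 -0.11 -0.19] | shift before turn [ 0.0053 -0.3497 -0.1337] | after turn [ 0.0062 -0.345  -0.1453]
[-8.60987404e-01  1.19438472e-01  1.84044085e+00 -1.57056350e-03
  1.17827295e+00  9.32962964e-01]
```

Request:
send_rows --pt "0.0 0 -0.034 -0.0145 -1 0 0" --pt "0.0 0 -0.034 -0.0145 -1 0 0" --pt "0.0 0 -0.034 -0.0145 0 0 0" --pt "0.0 0 -0.034 -0.0145 0 0 0" --pt "0.0 0 -0.034 -0.0145 0 0 0" --pt "0.0 0 -0.034 -0.0145 0 0 0" --pt "0.0 0 -0.034 -0.0145 0 0 0" --pt "0.0 0 -0.034 -0.0145 0 0 0" --pt "0.0 0 -0.034 -0.0145 0 0 0" --pt "0.0 0 -0.034 -0.0145 0 0 0" --pt "0.0 0 0 0 0 0 0"

```text
t: 3.27
tool_pos: [0.544, -0.0342, 0.3085]
tcp_rot: [-0.063, 0.708, -0.066, -0.701]
wrist_force: [0.0, 0.3, -0.7]
grip_width: 0.0002
```

```bash
python3 - <<'E'
from h import *
from rig import robot
o=robot.get_obs()
goal(o,press(-.094,.048,.30),ey);print(o['joint_pos'])
for n in ["top","wrist","side"]:
    im=robot.snapshot(n); cv2.imwrite(f"pics/{n}1.png",im[:,:,::-1])
E
```

```text
t 3.27 pos [ 0.544  -0.0342  0.3085] F [ 0.   0.3 -0.7] w 0.0002
turn deg(tool) [ 0.38 -0.58 -0.19] | shift before turn [0.0085 0.0181 0.007 ] | after turn [0.0085 0.0181 0.0068]
[-0.08201817  0.20841282  1.72675572 -0.00475298  1.19665313  1.67292616]
```

View pics/wrist1.png

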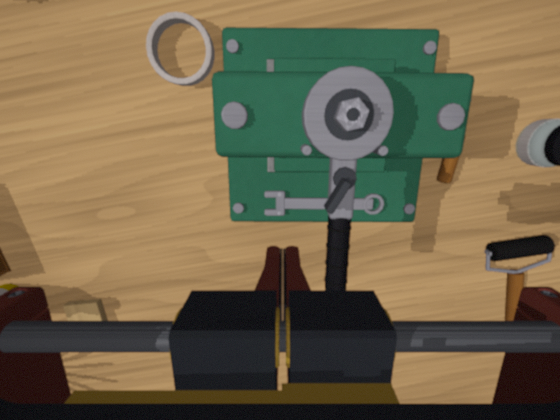

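```bash
python3 - <<'E'
from h import *
from rig import robot
W=robot.get_calibration("wrist");T=robot.get_calibration("top")
def loc(X): d=X[:2]-AX; return np.round([d@ex,d@ey],4)
for n,p,z in [("hex",(353,114),.181),("pivot",(345,175),.185),("tip",(332,207),.185),("nut+",(234,115),.139),("nut-",(452,116),.139),("grip",(338,260),.163)]:
    X=atz(W,p,z); print(n,X.round(4),loc(X))
print(tri([(W,(353,114)),(T,(327.5,176.7))]))
for p in [(-.062,0,.174),(-.0917,.0203,.174)]: print(proj(W,press(*p)))
print(robot.get_obs()['t'])
E
```

```text
hex [ 0.6143 -0.119   0.181 ] [-0.0022 -0.004 ]
pivot [ 0.5607 -0.1039  0.185 ] [-0.0577  0.0007]
tip [ 0.5316 -0.0873  0.185 ] [-0.0894  0.0116]
nut+ [ 0.6361 -0.0059  0.139 ] [-0.002   0.1112]
nut- [ 0.5927 -0.2311  0.139 ] [-0.0023 -0.1182]
grip [ 0.463  -0.0881  0.163 ] [-0.1566 -0.002 ]
(array([ 0.61401856, -0.11491885,  0.19468091]), [np.float64(0.000993672188009025), np.float64(0.0009936721880090254)])
[343.18901886 177.56903727]
[321.62038642 206.40580884]
3.4167
```

Request:
send_rows --pt "0.0 0.02 0.009 0.004 0 -0.6 0" --pt "0.0 0.025 0.009 0.004 0 0 0" --pt "0.0 0.025 0 0 0 0 0" --pt "0.0 0.025 0 0 0 0 0" --pt "0.0 0.02 0 0 0 0 0" --pt "0.0 0 0 0 0 0 0" --pt "0.0 0 0 0 0 0 0"

```text
t: 4.0
tool_pos: [0.5251, -0.0658, 0.1922]
tcp_rot: [-0.067, 0.704, -0.072, -0.704]
wrist_force: [-0.0, 0.2, 0.3]
grip_width: 0.0002
```

```bash
sed -i 's/^AX=.*/AX=np.array([.6158,-.1172]); YAW=-0.189/' h.py; python3 - <<'E'
from h import *
from rig import robot
o=robot.get_obs()
goal(o,press(-.094,.048,.172),ey)
for n in ["wrist","side"]:
    im=robot.snapshot(n); cv2.imwrite(f"pics/{n}2.png",im[:,:,::-1])
E
```

```text
t 4.0 pos [ 0.5251 -0.0658  0.1922] F [-0.   0.2  0.3] w 0.0002
turn deg(tool) [-0.43 -0.05 -0.42] | shift before turn [ 0.0201 -0.0148 -0.0046] | after turn [ 0.0202 -0.0146 -0.0047]
```

View pics/wrist2.png

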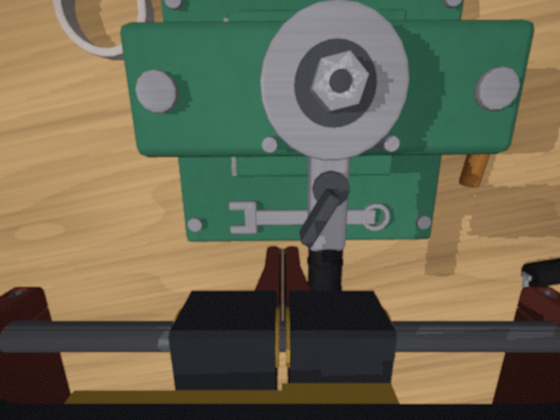

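Request:
send_rows --pt "0.0 0 -0.008 -0.003 -0.4 0 0" --pt "0.0 0 -0.007 -0.002 0 0 0" --pt "0.0 0.01 0 0 0 0 0" --pt "0.0 0.008 0 0 0 0 0" --pt "0.0 0 0 0 0 0 0" --pt "0.0 0 0 0 0 0 0"

```text
t: 4.6
tool_pos: [0.538, -0.0507, 0.1786]
tcp_rot: [-0.064, 0.708, -0.069, -0.7]
wrist_force: [-1.1, 0.0, 0.4]
grip_width: 0.0007
```

```bash
python3 - <<'E'
from h import *
from rig import robot
o=robot.get_obs()
goal(o,press(-.094,.048,.172),ey)
for n in ["wrist","side"]:
    im=robot.snapshot(n); cv2.imwrite(f"pics/{n}3.png",im[:,:,::-1])
a=cv2.imread("pics/side3.png")[110:240,190:350];cv2.imwrite("pics/sidec3.png",cv2.resize(a,None,fx=4.5,fy=4.5,interpolation=2))
E
```

```text
t 4.6 pos [ 0.538  -0.0507  0.1786] F [-1.1  0.   0.4] w 0.0007
turn deg(tool) [ 0.06 -0.72 -0.36] | shift before turn [0.0066 0.0027 0.0052] | after turn [0.0066 0.0027 0.0051]
```

View pics/wrist3.png

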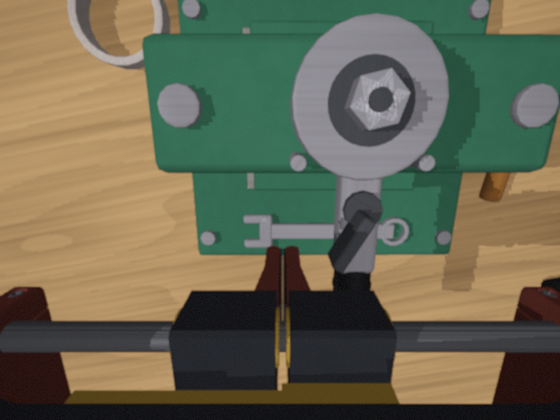

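View pics/sidec3.png

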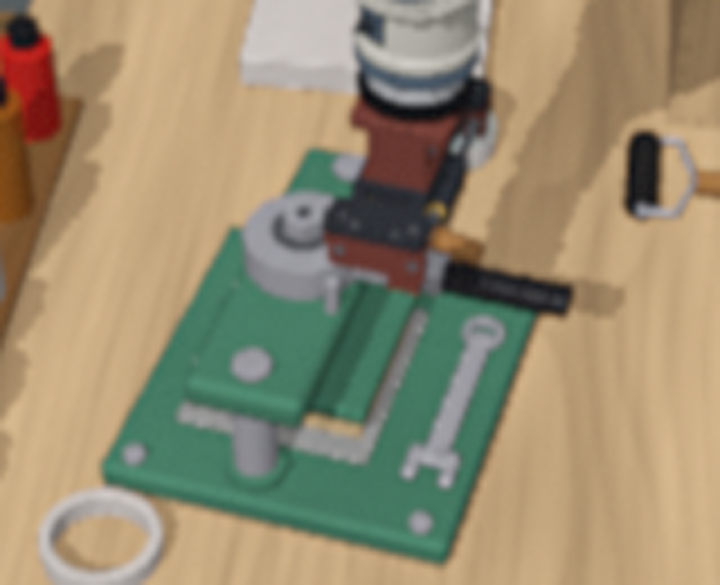

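```bash
python3 - <<'E'
from h import *
from rig import robot
W=robot.get_calibration("wrist")
o=robot.get_obs()
print(proj(W,o['tool_pos']))
def loc(X): d=X[:2]-AX; return np.round([d@ex,d@ey],4)
for n,p,z in [("hex",(380,99),.181),("pivot",(361,210),.185),("tip top",(336,256),.185),("neckend L",(338,270),.15),("grip c",(352,285),.163)]:
    X=atz(W,p,z); print(n,X.round(4),loc(X))
print('tcp',loc(o['tool_pos']))
E
```

```text
[282.27396499 260.85662822]
hex [ 0.6166 -0.1159  0.181 ] [0.0005 0.0014]
pivot [ 0.5621 -0.0989  0.185 ] [-0.0562  0.0079]
tip top [ 0.5379 -0.0818  0.185 ] [-0.0832  0.0202]
neckend L [ 0.5104 -0.0856  0.15  ] [-0.1095  0.0112]
grip c [ 0.5046 -0.0918  0.163 ] [-0.114   0.0041]
tcp [-0.089   0.0506]
```

Request:
send_rows --pt "0.0 0.006 0 0.0 0 0 0" --pt "0.0 0.0 0.006 0.002 0 -0.5 0" --pt "0.0 0 0.006 0.002 0 0 0" --pt "0.0 0 0.004 0 0 0 0" --pt "0.0 0 0.003 0 0 0 0" --pt "0.0 0 0 0 0 0 0"

```text
t: 5.2
tool_pos: [0.5291, -0.0705, 0.1722]
tcp_rot: [-0.065, 0.704, -0.069, -0.704]
wrist_force: [0.4, 2.5, 0.1]
grip_width: 0.0006
```

```bash
cat > st.py <<'E'
from h import *
from rig import robot
import sys
o=robot.get_obs()
d=o['tool_pos'][:2]-AX
F=o['wrist_force']; print("lat/rad",(d@ex).round(4),(d@ey).round(4),"z",o['tool_pos'][2].round(4),"Fex,ey,z",(F[:2]@ex).round(1),(F[:2]@ey).round(1),F[2].round(1),"t",round(o['t'],2),"ang",round(np.arctan2(-d@ey,-d@ex),3))
if len(sys.argv)>1:
    for n in sys.argv[2:]:
        im=robot.snapshot(n); cv2.imwrite(f"pics/{n}{sys.argv[1]}.png",im[:,:,::-1])
E
python3 st.py 4 wrist
```

```text
lat/rad -0.094 0.0296 z 0.1722 Fex,ey,z -0.0 2.5 0.1 t 5.2 ang -0.305
```

View pics/wrist4.png

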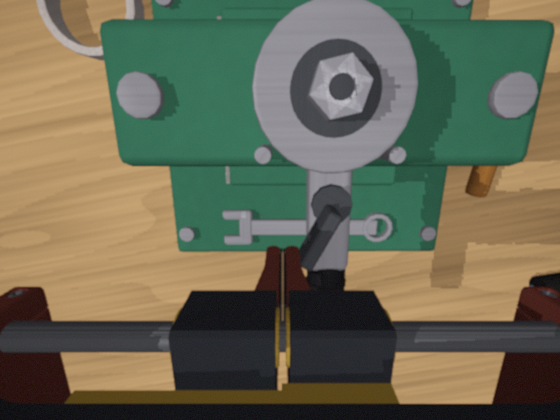

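Request:
send_rows --pt "0.0 0 0.003 0 0 0 0" --pt "0.0 0 0.003 0 0 0 0" --pt "0.0 0 0.003 0 0 0 0" --pt "0.0 0 0.003 0 0 0 0"

```text
t: 5.58
tool_pos: [0.5245, -0.0807, 0.1719]
tcp_rot: [0.066, -0.702, 0.068, 0.705]
wrist_force: [-1.6, 3.1, 0.1]
grip_width: 0.0004
```

```bash
python3 st.py 5 wrist
```

```text
lat/rad -0.0966 0.0187 z 0.1719 Fex,ey,z -2.1 2.7 0.1 t 5.58 ang -0.192
```

View pics/wrist5.png

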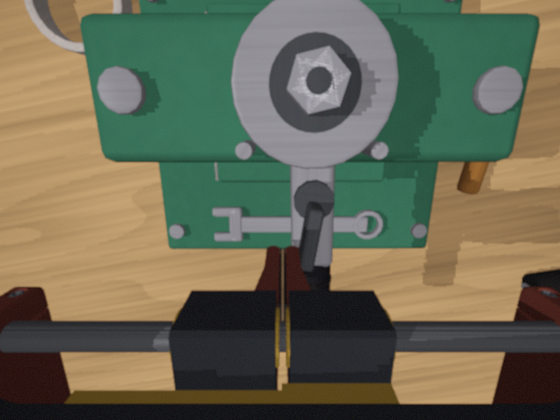

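Request:
send_rows --pt "0.0 0 0.003 -0.001 0 0 0" --pt "0.0 0 0.003 -0.001 0 0 0" --pt "0.0 0 0.003 -0.0005 0 0 0" --pt "0.0 0 0.003 0 0 0 0"

```text
t: 5.97
tool_pos: [0.5244, -0.0941, 0.1718]
tcp_rot: [0.066, -0.702, 0.068, 0.706]
wrist_force: [0.2, 2.7, 0.6]
grip_width: 0.0005
```

```bash
python3 st.py
```

```text
lat/rad -0.0941 0.0055 z 0.1718 Fex,ey,z -0.4 2.7 0.6 t 5.97 ang -0.058
```

Request:
send_rows --pt "0.0 0 0.003 0 0 0 0" --pt "0.0 0 0.003 0 0 0 0"

```text
t: 6.13
tool_pos: [0.5244, -0.1008, 0.172]
tcp_rot: [0.066, -0.703, 0.068, 0.705]
wrist_force: [1.1, 3.6, -1.7]
grip_width: 0.0003
```

```bash
python3 st.py 6 wrist
```

```text
lat/rad -0.0929 -0.0011 z 0.172 Fex,ey,z 0.4 3.7 -1.7 t 6.13 ang 0.011
```

View pics/wrist6.png

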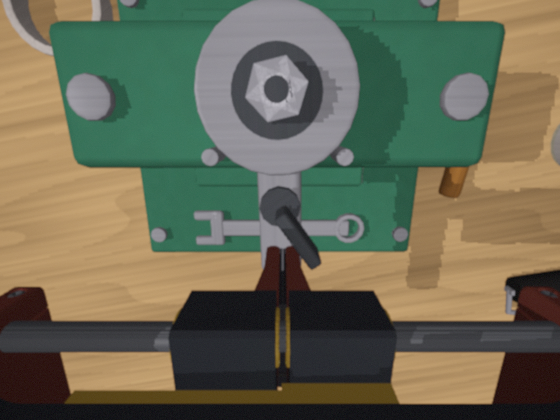

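Request:
send_rows --pt "0.0 0 0.002 0 0 0 0" --pt "0.0 0 0.002 0 0 0 0"

```text
t: 6.35
tool_pos: [0.5242, -0.1047, 0.1721]
tcp_rot: [0.067, -0.704, 0.067, 0.704]
wrist_force: [1.2, 5.7, -1.2]
grip_width: 0.0007
```

```bash
python3 st.py 7 wrist top
```

```text
lat/rad -0.0923 -0.0049 z 0.1721 Fex,ey,z 0.1 5.8 -1.2 t 6.35 ang 0.054
```

View pics/wrist7.png

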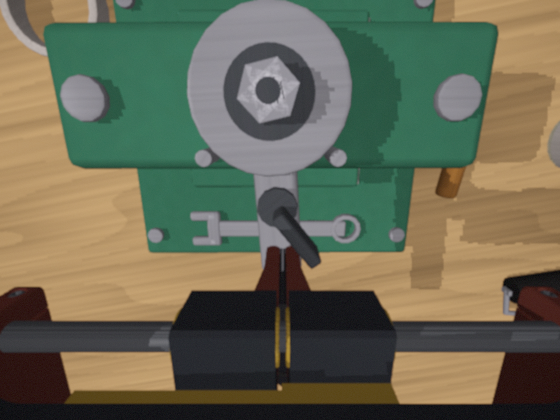

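```bash
python3 - <<'E'
from h import *
from rig import robot
W=robot.get_calibration("wrist")
def loc(X): d=X[:2]-AX; return np.round([d@ex,d@ey],4)
P=[atz(W,p,z)[:2] for p,z in [((267,90),.181),((277,200),.185),((315,260),.185),((276,176),.161)]]
P=[loc(p) for p in P];print(P, np.arctan2(-(P[2]-P[1])[1],-(P[2]-P[1])[0]),np.arctan2(-(P[1]-P[0])[1],-(P[1]-P[0])[0]))
E
```

```text
[array([0.0006, 0.0019]), array([-0.052 , -0.0025]), array([-0.0857, -0.023 ]), array([-0.0437, -0.0017])] 0.5465063816179718 0.083455895188314
```

Request:
send_rows --pt "0.0 0 0.002 0 0 0 0"

```text
t: 6.53
tool_pos: [0.524, -0.1064, 0.1721]
tcp_rot: [0.067, -0.704, 0.067, 0.704]
wrist_force: [0.9, 5.8, -0.3]
grip_width: 0.0006
```

```bash
python3 st.py 8 wrist
```

```text
lat/rad -0.0922 -0.0067 z 0.1721 Fex,ey,z -0.2 5.8 -0.3 t 6.53 ang 0.072
```

View pics/wrist8.png

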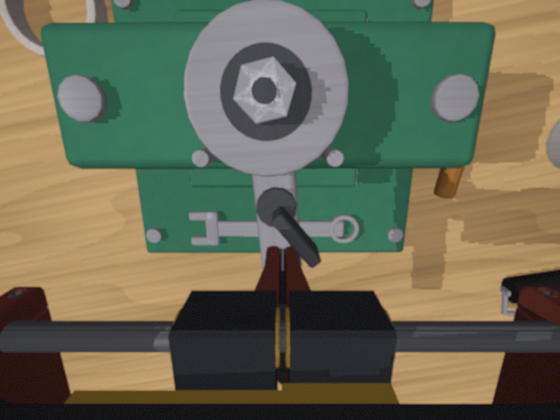

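Request:
send_rows --pt "0.0 0 -0.006 0 0 0 0" --pt "0.0 0 -0.01 0 0 0 0" --pt "0.0 -0.02 -0.01 0 0 0 0" --pt "0.04 -0.03 0 0.02 0 0 0" --pt "0.06 -0.03 0 0.02 0 0 0" --pt "0.06 0 0 0.015 0 0 0" --pt "0.06 0 0 0 0 0 0" --squeeze 20

```text
t: 7.17
tool_pos: [0.4745, -0.0687, 0.2546]
tcp_rot: [0.064, -0.703, 0.069, 0.704]
wrist_force: [-0.8, -0.2, -0.6]
grip_width: 0.0235
```

```bash
python3 st.py 9 wrist top side; python3 - <<'E'
import cv2
a=cv2.imread("pics/side9.png")[110:240,190:350];cv2.imwrite("pics/sidec9.png",cv2.resize(a,None,fx=4.5,fy=4.5,interpolation=2))
E
```

```text
lat/rad -0.1479 0.0211 z 0.2546 Fex,ey,z -0.7 -0.3 -0.6 t 7.17 ang -0.142
```

View pics/wrist9.png

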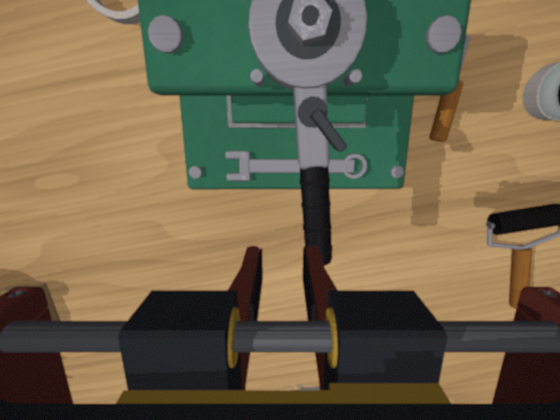

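View pics/sidec9.png

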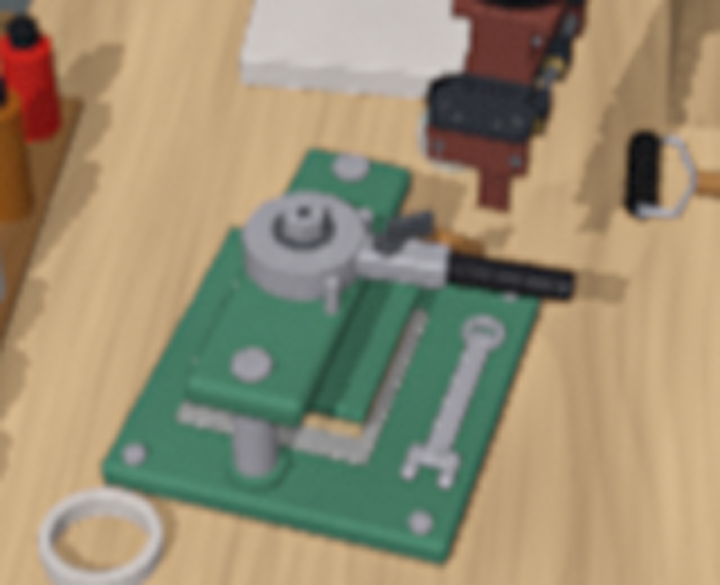

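```bash
python3 - <<'E'
from h import *
from rig import robot
W=robot.get_calibration("wrist")
def loc(X): d=X[:2]-AX; return np.round([d@ex,d@ey],4)
for p,z in [((310,15),.181),((315,170),.163),((319,255),.158),((313,106),.185),((341,146),.185)]: print(loc(atz(W,p,z)))
o=robot.get_obs()
goal(o,press(-.155*np.cos(.07),-.155*np.sin(.07),.134),ey)
E
```

```text
[0.0034 0.0013]
[-0.1049 -0.0073]
[-0.1852 -0.014 ]
[-0.0552 -0.0019]
[-0.0836 -0.0238]
t 7.32 pos [ 0.4772 -0.0694  0.2539] F [ 1.2 -1.2 -1.1] w 0.0357
turn deg(tool) [-0.02 -0.01 -0.36] | shift before turn [0.1201 0.031  0.0095] | after turn [0.1199 0.0318 0.0095]
```

Request:
send_rows --pt "0.065 0 0.015 0.004 0 0 0" --pt "0.065 0 0.012 0.004 0 0 0" --pt "0.065 0.02 0.003 0 0 0 0" --pt "0.065 0.01 0 0 0 0 0" --pt "0.065 0 0 0 0 0 0"

```text
t: 7.73
tool_pos: [0.4658, -0.1, 0.2205]
tcp_rot: [0.064, -0.703, 0.069, 0.705]
wrist_force: [-0.2, 0.6, 0.2]
grip_width: 0.0644
```

```bash
python3 st.py 10 wrist;python3 -c "
from h import *
from rig import robot
goal(robot.get_obs(),press(-.155*np.cos(.07),-.155*np.sin(.07),.134),ey)"
```

```text
lat/rad -0.1505 -0.0113 z 0.2205 Fex,ey,z -0.3 0.6 0.2 t 7.73 ang 0.075
t 7.78 pos [ 0.466  -0.0999  0.221 ] F [-0.2  1.   0.1] w 0.0648
turn deg(tool) [-0.02  0.09 -0.4 ] | shift before turn [ 0.087  -0.0009  0.0041] | after turn [ 0.087  -0.0003  0.0042]
```

View pics/wrist10.png

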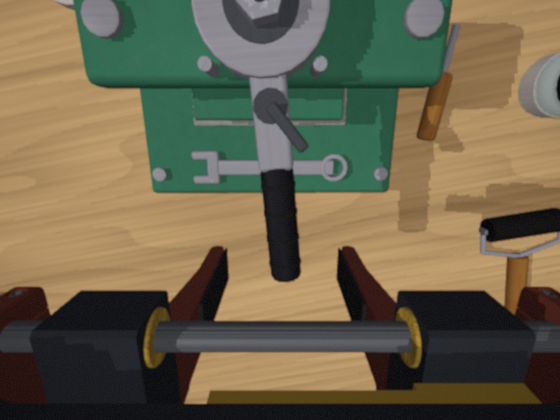

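Request:
send_rows --pt "0.065 0.025 0 0 0 0 0" --pt "0.065 0.025 0 0 0 0 0" --pt "0.065 0.018 0 0 0 0 0" --pt "0.065 0.005 0 0 0 0 0" --pt "0.065 0 0 0 0 0 0"

```text
t: 8.2
tool_pos: [0.4695, -0.1009, 0.1475]
tcp_rot: [-0.064, 0.704, -0.069, -0.703]
wrist_force: [-0.4, -0.7, -0.3]
grip_width: 0.0649
```

```bash
python3 st.py 11 wrist;python3 -c "
from h import *
from rig import robot
goal(robot.get_obs(),press(-.15*np.cos(.07),-.15*np.sin(.07),.134),ey)"
```

```text
lat/rad -0.1467 -0.0115 z 0.1475 Fex,ey,z -0.3 -0.8 -0.3 t 8.2 ang 0.078
t 8.25 pos [ 0.4697 -0.1009  0.148 ] F [-0.3  0.7  0.3] w 0.0649
turn deg(tool) [-0.04 -0.14 -0.4 ] | shift before turn [ 0.014  -0.0011  0.0031] | after turn [ 0.014  -0.001   0.0031]
```

View pics/wrist11.png

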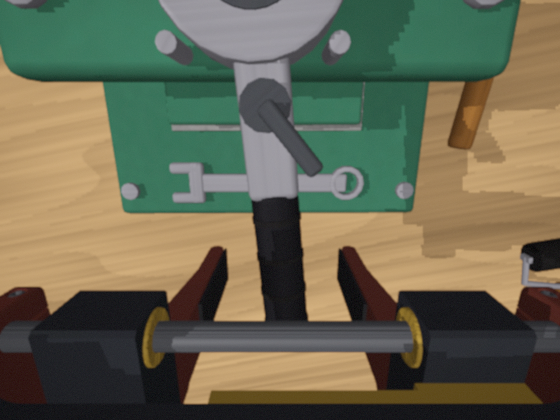

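Request:
send_rows --pt "0.05 0.014 0.0 0.002 -3 0 0" --pt "0.04 0.002 0 0.002 -2 0 0" --pt "0.03 0 0 0 0 0 0" --pt "0.03 0 0 0 0 0 0" --pt "0.03 0 0 0 0 0 0" --squeeze 30

```text
t: 8.67
tool_pos: [0.4703, -0.101, 0.137]
tcp_rot: [-0.032, 0.71, -0.039, -0.703]
wrist_force: [-0.0, 0.8, 0.4]
grip_width: 0.0352
```

```bash
python3 st.py 12 wrist
```

```text
lat/rad -0.146 -0.0114 z 0.137 Fex,ey,z -0.2 0.8 0.4 t 8.67 ang 0.078
```

View pics/wrist12.png

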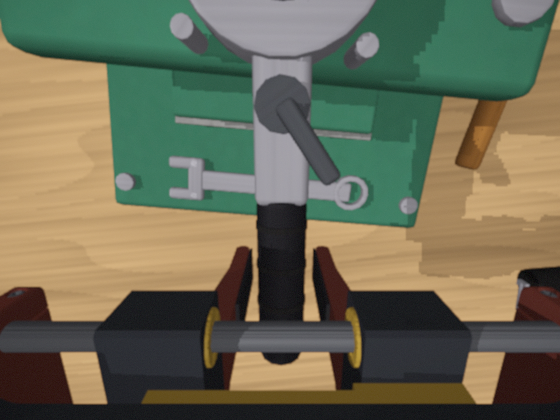

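Request:
send_rows --pt "0.03 0.002 0.006 0 -2.3 0 0" --pt "0.03 0 0.006 0 -2.3 0 0" --pt "0.03 0 0.006 0 -2.3 0 0" --pt "0.03 0 0.006 0 -2.3 0 0"

```text
t: 9.05
tool_pos: [0.4705, -0.121, 0.1366]
tcp_rot: [0.022, 0.711, 0.02, -0.702]
wrist_force: [3.3, 12.7, -7.8]
grip_width: 0.0299
```

```bash
cat >> st.py <<'E'
M=R_of(o['tcp_rot']).as_matrix(); print("tool yaw ang",round(np.arctan2(-(M[:2,1]@-ex),M[:2,1]@-ey),3),"r",round(np.hypot(*d),4),"Ftang(tool y)",(F@M[:,1]).round(1),"Ft z",(F@M[:,2]).round(1),"w",o['grip_width'].round(4),"tilt",M[2].round(3))
E
python3 st.py
```

```text
lat/rad -0.142 -0.031 z 0.1366 Fex,ey,z 0.9 13.1 -7.8 t 9.05 ang 0.215Traceback (most recent call last):
  File "st.py", line 10, in <module>
    M=R_of(o['tcp_rot']).as_matrix(); print("tool yaw ang",round(np.arctan2(-(M[:2,1]@-ex),M[:2,1]@-ey),3),"r",round(np.hypot(*d),4),"Ftang(tool y)",(F@M[:,1]).round(1),"Ft z",(F@M[:,2]).round(1),"w",o['grip_width'].round(4),"tilt",M[2].round(3))
                                                                                                                                                                                                        ^^^^^^^^^^^^^^^^^^^^^
AttributeError: 'float' object has no attribute 'round'
```

```bash
sed -i "s/o\['grip_width'\].round(4)/round(o['grip_width'],4)/" st.py; python3 st.py
```

```text
lat/rad -0.142 -0.031 z 0.1366 Fex,ey,z 0.9 13.1 -7.8 t 9.05 ang 0.215
tool yaw ang 0.249 r 0.1454 Ftang(tool y) -12.5 Ft z -4.0 w 0.0299 tilt [-1.     0.003 -0.012]
```

Request:
send_rows --pt "0.03 0 0.006 0.001 -2.0 0 0" --pt "0.03 0 0.006 0 -2.0 0 0" --pt "0.03 0 0.006 0 -2.0 0 0"

```text
t: 9.3
tool_pos: [0.4714, -0.1335, 0.1365]
tcp_rot: [0.055, 0.709, 0.06, -0.7]
wrist_force: [3.0, 12.9, -2.3]
grip_width: 0.0304
```

```bash
python3 st.py
```

```text
lat/rad -0.1388 -0.0432 z 0.1365 Fex,ey,z 0.5 13.2 -2.3 t 9.3 ang 0.302
tool yaw ang 0.353 r 0.1453 Ftang(tool y) -12.2 Ft z -5.0 w 0.0304 tilt [-1.    -0.007 -0.014]
```

Request:
send_rows --pt "0.03 0 0.006 0.001 -1.3 0 0" --pt "0.03 0 0.006 0.001 -1.5 0 0" --pt "0.03 0 0.006 0 -2.0 0 0"

```text
t: 9.55
tool_pos: [0.4734, -0.1457, 0.1364]
tcp_rot: [0.08, 0.707, 0.093, -0.696]
wrist_force: [0.7, 13.5, -0.9]
grip_width: 0.0303
```

```bash
python3 st.py
```

```text
lat/rad -0.1345 -0.0547 z 0.1364 Fex,ey,z -1.8 13.3 -0.9 t 9.55 ang 0.386
tool yaw ang 0.434 r 0.1452 Ftang(tool y) -12.9 Ft z -3.9 w 0.0303 tilt [-1.    -0.016 -0.018]
```

Request:
send_rows --pt "0.03 0 0.005 0.001 -1.3 0 0" --pt "0.03 0 0.004 0.001 -1.3 0 0"

```text
t: 9.72
tool_pos: [0.4746, -0.151, 0.1364]
tcp_rot: [0.092, 0.706, 0.11, -0.693]
wrist_force: [5.4, 13.8, -5.1]
grip_width: 0.03
```

```bash
python3 st.py 13 wrist top side
```

```text
lat/rad -0.1324 -0.0598 z 0.1364 Fex,ey,z 2.7 14.6 -5.1 t 9.72 ang 0.424
tool yaw ang 0.477 r 0.1452 Ftang(tool y) -11.6 Ft z -8.9 w 0.03 tilt [-1.    -0.023 -0.021]
```

View pics/wrist13.png

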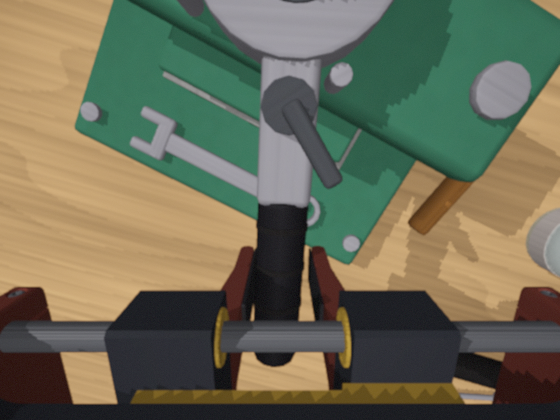

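Request:
send_rows --pt "0.03 0 0.004 0.001 -1.0 0 0" --pt "0.03 0 0.004 0.001 -1.0 0 0"

```text
t: 10.03
tool_pos: [0.4754, -0.1551, 0.1364]
tcp_rot: [0.101, 0.705, 0.123, -0.691]
wrist_force: [4.0, 14.3, -4.0]
grip_width: 0.0301
```

```bash
python3 st.py
```

```text
lat/rad -0.1307 -0.0636 z 0.1364 Fex,ey,z 1.3 14.8 -4.0 t 10.03 ang 0.453
tool yaw ang 0.508 r 0.1454 Ftang(tool y) -12.2 Ft z -8.2 w 0.0301 tilt [-0.999 -0.028 -0.025]
```

Request:
send_rows --pt "0.03 0 0.003 0.001 -1.0 0 0"

```text
t: 10.12
tool_pos: [0.4758, -0.1562, 0.1363]
tcp_rot: [0.105, 0.705, 0.13, -0.69]
wrist_force: [5.5, 13.9, -3.8]
grip_width: 0.0302
```

```bash
python3 st.py
```

```text
lat/rad -0.1301 -0.0646 z 0.1363 Fex,ey,z 2.8 14.7 -3.8 t 10.12 ang 0.46
tool yaw ang 0.524 r 0.1453 Ftang(tool y) -11.2 Ft z -9.7 w 0.0302 tilt [-0.999 -0.031 -0.027]
```

Request:
send_rows --pt "0.03 0 -0.004 0 2.5 -0.8 0.8" --pt "0.03 0 -0.006 0 3.0 -0.8 0.8" --pt "0.03 0 -0.008 0 3.1 0 0" --pt "0.03 0 -0.008 0 3.1 0 0" --pt "0.03 0 -0.008 0 3.1 0 0" --pt "0.03 0 -0.008 0 3.1 0 0"

```text
t: 10.62
tool_pos: [0.4703, -0.1167, 0.1389]
tcp_rot: [0.003, 0.707, 0.001, -0.707]
wrist_force: [-0.4, -5.4, -3.2]
grip_width: 0.0302
```

```bash
python3 st.py 14 wrist
```

```text
lat/rad -0.143 -0.0269 z 0.1389 Fex,ey,z 0.6 -5.4 -3.2 t 10.62 ang 0.186
tool yaw ang 0.195 r 0.1455 Ftang(tool y) 5.4 Ft z 0.4 w 0.0302 tilt [-1.     0.003 -0.001]
```

View pics/wrist14.png

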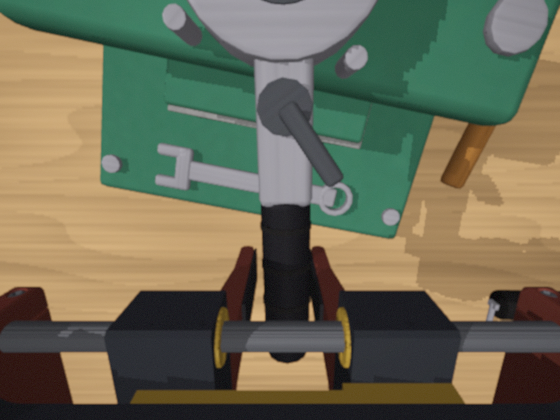

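Request:
send_rows --pt "0.03 0.001 -0.008 0 3.1 0 0" --pt "0.03 0.001 -0.008 0 3.1 0 0" --pt "0.03 0 -0.008 0 3.1 0 0" --pt "0.03 0 -0.008 0 3.1 0 0" --pt "0.03 0 -0.008 0 3.1 0 0" --pt "0.03 0 -0.008 0 3.1 0 0" --pt "0.03 0 -0.008 0 3.1 0 0"

```text
t: 11.25
tool_pos: [0.4801, -0.064, 0.1397]
tcp_rot: [-0.132, 0.696, -0.139, -0.692]
wrist_force: [-0.8, -3.7, -3.2]
grip_width: 0.0301
```

```bash
python3 st.py
```

```text
lat/rad -0.1433 0.0268 z 0.1397 Fex,ey,z -0.0 -3.8 -3.2 t 11.25 ang -0.185
tool yaw ang -0.197 r 0.1457 Ftang(tool y) 3.7 Ft z -0.7 w 0.0301 tilt [-1.     0.008 -0.006]
```

Request:
send_rows --pt "0.03 0.002 -0.008 0 2.9 0 0" --pt "0.03 0.002 -0.008 0 2.9 0 0" --pt "0.03 0 -0.007 0 2.9 0 0" --pt "0.03 0 -0.005 0 2 0 0"

```text
t: 11.58
tool_pos: [0.4925, -0.0399, 0.137]
tcp_rot: [-0.197, 0.68, -0.206, -0.676]
wrist_force: [-1.4, -5.1, -3.9]
grip_width: 0.03
```

```bash
python3 st.py
```

```text
lat/rad -0.1356 0.0527 z 0.137 Fex,ey,z -0.4 -5.3 -3.9 t 11.58 ang -0.371
tool yaw ang -0.389 r 0.1455 Ftang(tool y) 5.0 Ft z -1.6 w 0.03 tilt [-1.     0.01  -0.009]
```

Request:
send_rows --pt "0.03 0 -0.005 0 1.8 0 0" --pt "0.03 0 -0.004 0 1.5 0 0"

```text
t: 11.75
tool_pos: [0.4967, -0.0335, 0.137]
tcp_rot: [-0.216, 0.673, -0.226, -0.67]
wrist_force: [-1.2, -4.4, -2.8]
grip_width: 0.0298
```

```bash
python3 st.py
```

```text
lat/rad -0.1327 0.0598 z 0.137 Fex,ey,z -0.4 -4.6 -2.8 t 11.75 ang -0.424
tool yaw ang -0.447 r 0.1456 Ftang(tool y) 4.3 Ft z -1.6 w 0.0298 tilt [-1.     0.013 -0.009]
```

Request:
send_rows --pt "0.03 0 -0.003 0 1.0 0 0"

```text
t: 11.83
tool_pos: [0.4981, -0.0315, 0.137]
tcp_rot: [-0.221, 0.671, -0.233, -0.668]
wrist_force: [-1.6, -3.6, -2.7]
grip_width: 0.03
```

```bash
python3 st.py 15 wrist side
```

```text
lat/rad -0.1317 0.0621 z 0.137 Fex,ey,z -0.8 -3.9 -2.7 t 11.83 ang -0.441
tool yaw ang -0.465 r 0.1456 Ftang(tool y) 3.8 Ft z -1.0 w 0.03 tilt [-1.     0.014 -0.008]
```

View pics/wrist15.png

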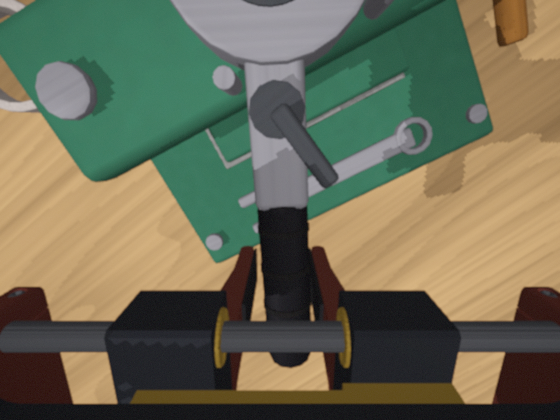

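Request:
send_rows --pt "0.03 0 0.004 0 0 0.4 -0.7" --pt "0.03 0 0.005 0 -1.8 0 0" --pt "0.03 0 0.005 0 -1.8 0 0" --pt "0.03 0 0.005 0 -1.8 0 0" --pt "0.03 0 0.005 0 -1.8 0 0"

```text
t: 12.35
tool_pos: [0.488, -0.0496, 0.1387]
tcp_rot: [-0.182, 0.692, -0.181, -0.674]
wrist_force: [1.6, 2.8, -3.3]
grip_width: 0.0299
```

```bash
python3 st.py
```

```text
lat/rad -0.1382 0.0424 z 0.1387 Fex,ey,z 1.1 3.0 -3.3 t 12.35 ang -0.298
tool yaw ang -0.33 r 0.1446 Ftang(tool y) -3.2 Ft z 0.0 w 0.0299 tilt [-1.    -0.009 -0.024]
```

Request:
send_rows --pt "0.03 0 0.005 0 -1.8 0 0" --pt "0.03 0 0.005 0 -1.8 0 0" --pt "0.03 0 0.005 0 -1.8 0 0"

```text
t: 12.6
tool_pos: [0.4826, -0.0621, 0.1396]
tcp_rot: [-0.15, 0.703, -0.145, -0.68]
wrist_force: [4.8, 8.3, -5.8]
grip_width: 0.0301
```

```bash
python3 st.py
```

```text
lat/rad -0.1412 0.0291 z 0.1396 Fex,ey,z 3.2 9.1 -5.8 t 12.6 ang -0.203
tool yaw ang -0.231 r 0.1442 Ftang(tool y) -9.5 Ft z -0.8 w 0.0301 tilt [-0.999 -0.014 -0.03 ]
```

Request:
send_rows --pt "0.03 0.001 0.004 0.001 -1.4 -0.8 0.5" --pt "0.03 0.001 0.004 0.001 -1.4 -0.8 0.4" --pt "0.03 0.001 0.004 0.001 -1.4 0 0" --pt "0.03 0 0.004 0 -1.2 0 0"

```text
t: 12.93
tool_pos: [0.4798, -0.0709, 0.1398]
tcp_rot: [-0.118, 0.704, -0.11, -0.692]
wrist_force: [3.7, 13.2, -10.5]
grip_width: 0.0302
```

```bash
python3 st.py
```

```text
lat/rad -0.1423 0.0199 z 0.1398 Fex,ey,z 1.1 13.7 -10.5 t 12.93 ang -0.139
tool yaw ang -0.135 r 0.1437 Ftang(tool y) -13.6 Ft z 0.9 w 0.0302 tilt [-1.    -0.015 -0.015]
```

Request:
send_rows --pt "0.03 0 0.004 0 -1.2 0 0.0" --pt "0.03 0 0.004 0 -1.2 0 0" --pt "0.03 0 0.004 0 -1.2 0 0" --pt "0.03 0 0.004 0 -1.2 0 0"

```text
t: 13.27
tool_pos: [0.4776, -0.0797, 0.1395]
tcp_rot: [-0.094, 0.711, -0.075, -0.692]
wrist_force: [4.3, 13.1, -5.3]
grip_width: 0.03
```

```bash
python3 st.py
```

```text
lat/rad -0.1428 0.0109 z 0.1395 Fex,ey,z 1.7 13.7 -5.3 t 13.27 ang -0.076
tool yaw ang -0.05 r 0.1432 Ftang(tool y) -13.6 Ft z -0.9 w 0.03 tilt [-0.999 -0.03  -0.023]
```

Request:
send_rows --pt "0.03 0 0.004 0.001 -0.6 -0.5 0.7" --pt "0.03 0 0.004 0.001 -0.9 -0.5 0.7" --pt "0.03 0 0.004 0.001 -0.9 -0.3 0.5" --pt "0.03 0 0.004 0 -0.9 0 0.3"

```text
t: 13.6
tool_pos: [0.4753, -0.0889, 0.1397]
tcp_rot: [-0.067, 0.708, -0.063, -0.7]
wrist_force: [1.7, 12.8, -3.3]
grip_width: 0.0302
```

```bash
python3 st.py
```

```text
lat/rad -0.1433 0.0014 z 0.1397 Fex,ey,z -0.8 12.8 -3.3 t 13.6 ang -0.01
tool yaw ang 0.006 r 0.1433 Ftang(tool y) -12.8 Ft z 0.7 w 0.0302 tilt [-1.    -0.007 -0.012]
```

Request:
send_rows --pt "0.03 0 0.004 0 -0.9 0 0.3" --pt "0.03 0 0.004 0 -0.9 0 0.3" --pt "0.03 0 0.004 0 -0.9 0 0.3" --pt "0.03 0 0.004 0 -0.9 0 0.3"

```text
t: 13.93
tool_pos: [0.474, -0.0976, 0.1399]
tcp_rot: [-0.042, 0.712, -0.043, -0.7]
wrist_force: [2.4, 12.7, -4.1]
grip_width: 0.0303
```

```bash
python3 st.py
```

```text
lat/rad -0.1429 -0.0074 z 0.1399 Fex,ey,z -0.0 12.9 -4.1 t 13.93 ang 0.052
tool yaw ang 0.068 r 0.1431 Ftang(tool y) -12.8 Ft z -0.8 w 0.0303 tilt [-1.    -0.    -0.017]
```

Request:
send_rows --pt "0.03 0.001 0.004 0.001 -0.9 -0.3 0.2" --pt "0.03 0.001 0.004 0.001 -0.9 -0.3 0.2" --pt "0.03 0.001 0.004 0.001 -0.9 0 0.2" --pt "0.03 0 0.004 0.001 -0.9 0 0.2"

```text
t: 14.27
tool_pos: [0.4728, -0.1067, 0.14]
tcp_rot: [-0.021, 0.714, -0.021, -0.7]
wrist_force: [5.3, 12.3, -8.2]
grip_width: 0.0301
```

```bash
python3 st.py
```

```text
lat/rad -0.1424 -0.0165 z 0.14 Fex,ey,z 2.9 13.0 -8.2 t 14.27 ang 0.115
tool yaw ang 0.13 r 0.1434 Ftang(tool y) -12.5 Ft z -4.4 w 0.0301 tilt [-1.   -0.   -0.02]
```

Request:
send_rows --pt "0.03 0.001 0.004 0.001 -0.9 -0.2 0.2" --pt "0.03 0.001 0.004 0.001 -0.9 -0.2 0.2" --pt "0.03 0.001 0.004 0.001 -0.9 0 0.2" --pt "0.03 0 0.004 0.001 -0.9 0 0.2"

```text
t: 14.6
tool_pos: [0.4721, -0.116, 0.1402]
tcp_rot: [0.001, 0.716, 0.001, -0.698]
wrist_force: [3.2, 11.7, -6.5]
grip_width: 0.0303
```

```bash
python3 st.py
```

```text
lat/rad -0.1413 -0.0259 z 0.1402 Fex,ey,z 1.0 12.1 -6.5 t 14.6 ang 0.181
tool yaw ang 0.192 r 0.1437 Ftang(tool y) -11.7 Ft z -3.1 w 0.0303 tilt [-1.     0.001 -0.026]
```

Request:
send_rows --pt "0.03 0.001 0.004 0.001 -0.9 -0.7 0.2" --pt "0.03 0.001 0.004 0.001 -0.9 -0.6 0.2" --pt "0.03 0.001 0.004 0.001 -0.9 -0.5 0.2" --pt "0.03 0 0.004 0.001 -0.9 -0.3 0.2"

```text
t: 14.93
tool_pos: [0.4714, -0.1254, 0.1402]
tcp_rot: [0.023, 0.707, 0.022, -0.707]
wrist_force: [4.6, 13.3, -8.8]
grip_width: 0.0301
```

```bash
python3 st.py
```

```text
lat/rad -0.1403 -0.0351 z 0.1402 Fex,ey,z 2.0 13.9 -8.8 t 14.93 ang 0.245
tool yaw ang 0.253 r 0.1446 Ftang(tool y) -12.9 Ft z -5.4 w 0.0301 tilt [-1.     0.001 -0.   ]
```

Request:
send_rows --pt "0.03 0.001 0.004 0.001 -0.9 -0.2 0.2" --pt "0.03 0.001 0.004 0.001 -0.9 -0.2 0.2" --pt "0.03 0.001 0.004 0.001 -0.9 0 0.2" --pt "0.03 0 0.004 0.001 -0.9 0 0.2"

```text
t: 15.27
tool_pos: [0.4718, -0.1346, 0.1401]
tcp_rot: [0.045, 0.708, 0.044, -0.704]
wrist_force: [3.3, 13.6, -8.0]
grip_width: 0.0299
```

```bash
python3 st.py
```

```text
lat/rad -0.1381 -0.0441 z 0.1401 Fex,ey,z 0.7 14.0 -8.0 t 15.27 ang 0.309
tool yaw ang 0.315 r 0.145 Ftang(tool y) -13.1 Ft z -4.9 w 0.0299 tilt [-1.     0.002 -0.006]
```

Request:
send_rows --pt "0.03 0.001 0.004 0.001 -0.9 -0.2 0" --pt "0.03 0.001 0.004 0.001 -0.9 -0.2 0.2" --pt "0.03 0.001 0.004 0.001 -0.9 0 0.2" --pt "0.03 0 0.004 0.001 -0.9 0 0.2"

```text
t: 15.6
tool_pos: [0.4728, -0.1424, 0.1402]
tcp_rot: [0.064, 0.708, 0.067, -0.7]
wrist_force: [4.9, 20.4, -7.0]
grip_width: 0.0299
```

```bash
python3 st.py
```

```text
lat/rad -0.1358 -0.0516 z 0.1402 Fex,ey,z 1.0 21.0 -7.0 t 15.6 ang 0.363
tool yaw ang 0.375 r 0.1452 Ftang(tool y) -19.1 Ft z -8.5 w 0.0299 tilt [-1.    -0.003 -0.012]
```

Request:
send_rows --pt "0.03 0.001 0.004 0.001 -0.9 -0.2 0.2" --pt "0.03 0.001 0.004 0.001 -0.9 0 0.2" --pt "0.03 0 0.004 0.001 -0.9 0 0.2"

```text
t: 15.85
tool_pos: [0.4734, -0.1452, 0.1402]
tcp_rot: [0.077, 0.709, 0.085, -0.696]
wrist_force: [6.7, 22.4, -8.0]
grip_width: 0.0306
```

```bash
python3 st.py
```

```text
lat/rad -0.1346 -0.0543 z 0.1402 Fex,ey,z 2.4 23.3 -8.0 t 15.85 ang 0.383
tool yaw ang 0.418 r 0.1451 Ftang(tool y) -20.2 Ft z -11.5 w 0.0306 tilt [-1.    -0.01  -0.019]
```

```bash
python3 st.py 16 wrist
```

```text
lat/rad -0.1346 -0.0543 z 0.1402 Fex,ey,z 2.4 23.3 -8.0 t 15.85 ang 0.383
tool yaw ang 0.418 r 0.1451 Ftang(tool y) -20.2 Ft z -11.5 w 0.0306 tilt [-1.    -0.01  -0.019]
```

View pics/wrist16.png

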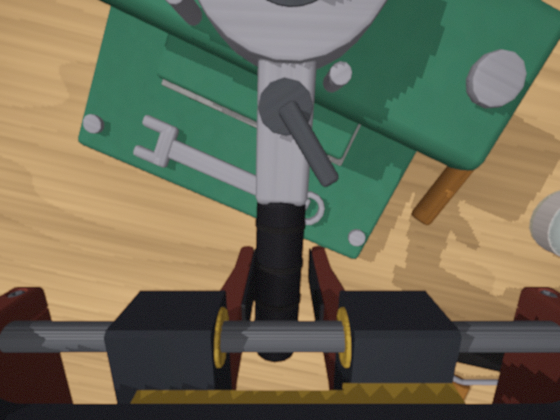

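Request:
send_rows --pt "0.03 0 -0.003 0 1 0 0" --pt "0.05 0 0 0 0 0 0" --pt "0.065 0 0 0 0 0 0" --pt "0.065 0 0 0 0 0 0"

```text
t: 16.23
tool_pos: [0.4729, -0.1381, 0.1408]
tcp_rot: [0.068, 0.711, 0.082, -0.695]
wrist_force: [0.5, 0.1, 0.1]
grip_width: 0.0468
```

```bash
python3 st.py 17 wrist
```

```text
lat/rad -0.1364 -0.0473 z 0.1408 Fex,ey,z 0.4 0.2 0.1 t 16.23 ang 0.334
tool yaw ang 0.401 r 0.1444 Ftang(tool y) -0.0 Ft z -0.5 w 0.0468 tilt [-1.    -0.016 -0.026]
```

View pics/wrist17.png

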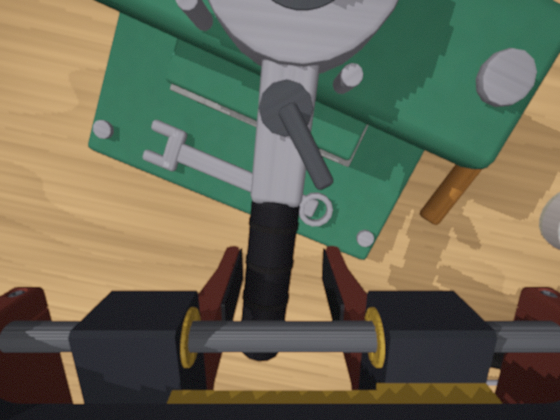

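Request:
send_rows --pt "0.065 0 -0.004 0 0 0 0" --pt "0.065 0 0 0 0 0 0" --pt "0.065 -0.02 0 0 0 0 0" --pt "0.065 -0.03 0 0 0 0 0" --pt "0.065 -0.035 0 0 0 -1 1" --pt "0.065 -0.035 0 0 0 0 0" --pt "0.065 -0.03 0 0 0 0 0" --pt "0.065 0 0 0 0 0 0"

```text
t: 16.95
tool_pos: [0.468, -0.1374, 0.2966]
tcp_rot: [0.075, 0.705, 0.074, -0.701]
wrist_force: [0.7, 0.1, 0.4]
grip_width: 0.0651
```

```bash
python3 st.py 18 wrist top side; python3 - <<'E'
import cv2
a=cv2.imread("pics/top18.png")[120:270,240:460];cv2.imwrite("pics/topc18.png",cv2.resize(a,None,fx=3.6,fy=3.6,interpolation=2))
a=cv2.imread("pics/side18.png")[110:240,190:350];cv2.imwrite("pics/sidec18.png",cv2.resize(a,None,fx=4.5,fy=4.5,interpolation=2))
E
```

```text
lat/rad -0.1414 -0.0476 z 0.2966 Fex,ey,z 0.7 0.2 0.4 t 16.95 ang 0.325
tool yaw ang 0.4 r 0.1492 Ftang(tool y) 0.0 Ft z -0.7 w 0.0651 tilt [-1.     0.002 -0.005]
```

View pics/wrist18.png

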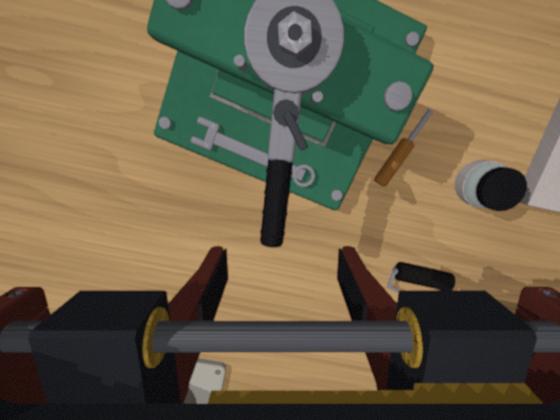

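View pics/sidec18.png

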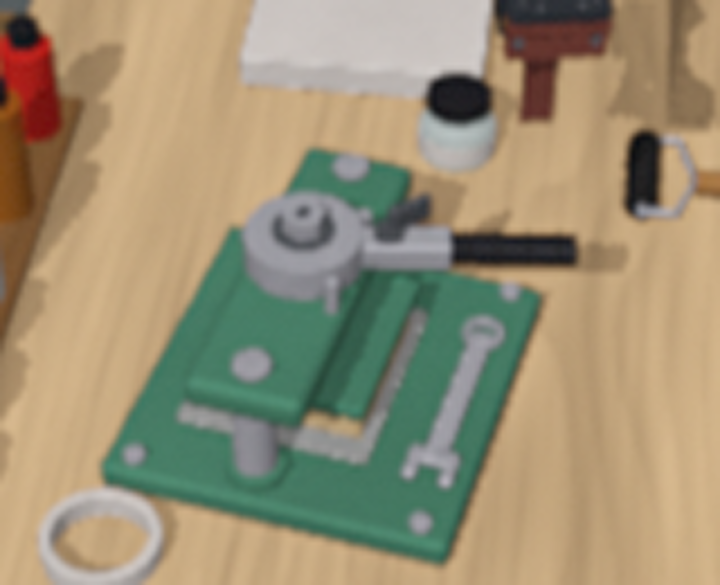

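```bash
python3 - <<'E'
from h import *
from rig import robot
W=robot.get_calibration("wrist");o=robot.get_obs()
M=R_of(o['tcp_rot']).as_matrix();p=o['tool_pos']
Rct=W['R']@M; tct=W['R']@p+W['t']
def cal(p,q):
    M=R_of(q).as_matrix(); R=Rct@M.T; return dict(K=W['K'],R=R,t=tct-R@np.array(p))
cs=[("wrist4",cal([0.5291,-0.0705,0.1722],[-.065,.704,-.069,-.704])),("wrist9",cal([0.4745,-0.0687,0.2546],[.064,-.703,.069,.704])),("wrist18",W)]
out=[]
for n,c in cs:
    im=cv2.imread(f"pics/{n}.png"); s=.03
    src=np.float32([proj(c,press(x,y,.181)) for x,y in [(s,s),(s,-s),(-s,-s),(-s,s)]])
    H=cv2.getPerspectiveTransform(src,np.float32([(0,0),(260,0),(260,260),(0,260)]))
    out.append(cv2.warpPerspective(im,H,(260,260),flags=2))
cv2.imwrite("pics/hex.png",np.hstack(out))
E
```

```text
(no output)
```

View pics/hex.png

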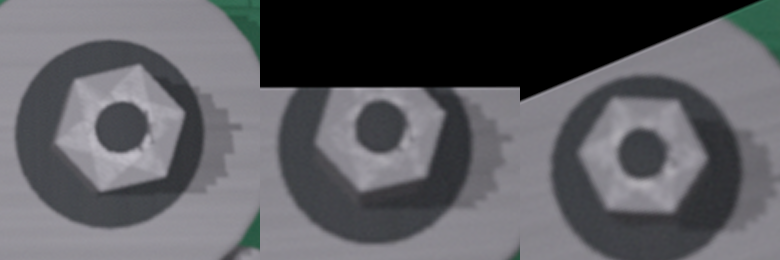

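View pics/top18.png

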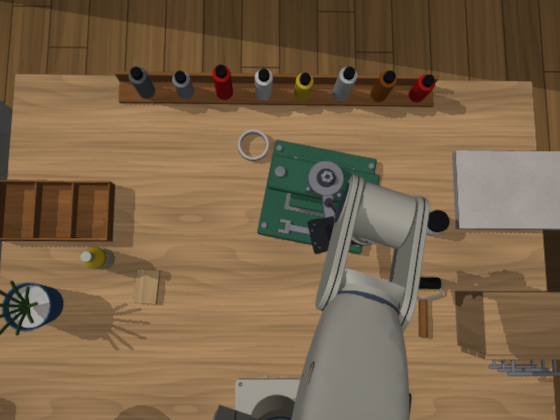

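```bash
python3 - <<'E'
import cv2,numpy as np
a=cv2.imread("pics/side0.png").astype(int);b=cv2.imread("pics/side18.png").astype(int)
d=(abs(a-b).sum(2)>60).astype('uint8')
n,l,s,c=cv2.connectedComponentsWithStats(d)
for r in s[1:]:
    if r[4]>8: print(r)
E
```

```text
[  290     0   266   224 31730]
[268 153  61  28 905]
[496 161   9  11  27]
```

```bash
python3 -c "
from rig import robot
print(robot.sign_off())"
```

```text
the job is handed in; nothing more can be done
None
```

The press is released and the job is handed in. I flipped the direction lever to the loosening side with a closed fingertip (peak about 6 N). The handle then took two loosening swings with one free-clicking return between them. After that I opened the fingers, lifted clear and signed off at about 17 s on the clock.

**Screw at its end stop:** On the second swing the force rose from the steady 13 N or so to 20–23 N, with only about 3 mm more movement. The handle was at roughly 0.38 rad, and the wrist picture showed its neck still clear of the stop pin, so the resistance came from the screw's end stop. The screw's hexagonal end turned about 0.86 rad in the pictures. That matches the handle travel I added up and falls within the expected 0.74 to 1.0 rad. I did not measure the platen height, because the side camera is too coarse to show it.

**Lever:** In the last pictures it is still on the loosening side; I measured it at about 0.6 rad relative to the handle after flipping it. At its stop it carried the handle along by roughly 0.08 rad, in the loosening direction.

**Surroundings:** Comparing the first and last side views, the handle and arm account for the changes. The one other difference is a small patch (about 10 pixels) at the far right edge, which I did not look into. The top view shows the tape, glue and offcut unmoved; the arm covers much of the rest there. The gripper ended well above the press, with about 0 N at the wrist.

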